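# Put the long gift box on the stall's display stand

### The job

One long flat wooden gift box already lies on the sloped display stand; put its twin, the other long box that lies flat on the table among a shorter and a square one, on the stand in the free half beside it, nearer the robot, lying lengthwise up the slope with its lower end resting against the bottom lip. Lower it onto the stand in the gripper rather than dropping it, and leave the box that is already on show in its place.

Things in the scene. Friction and masses are not known exactly. Their poses are not given: they have to be found in the camera images.
- long_box_center (a point): Centre of the box to move: closed flat wooden box, 150 mm long (its x), 55 mm wide (y), 40 mm high (z), white paper band round its middle, 0.15 to 0.31 kg. It starts flat on the table, this point 20 mm up, at any of three spots on the robot's left; like boxes of 85 x 55 mm and 105 x 105 mm lie at the other two. Either end may go down.
- slope: Fixed dark-wood stand: board 300 mm wide, 200 mm long, rising to the robot's right at 32 degrees. Origin: on its surface at mid-width, where it meets the lip, 30 mm above the table. x up the slope, y along the lip away from the robot, z out of the board. Lip 22 mm high, 14 mm thick. A seated box's centre is at x 75, z 20 mm; free half's middle y -70 mm. A box let go on it slides down to the lip.
- shown_box_center (a point): Centre of the twin box already on show (same size and look, 150 x 55 x 40 mm), loose, lying lengthwise up the slope against the lip on the half of the stand farther from the robot (60 to 80 mm along y of the stand).
Things that resemble listed ones, but are neither listed nor needed, are in the scene too. Leave any purple look-alike of the part that bears long_box_center alone.

How it is judged:
On the way:
1. the long box is carried in the gripper down to the stand (its centre within 80 mm of the board, over the free half) (contact force between the fingers and long_box above 0.5 N and z of long_box_center in the frame of slope below 0.08 m and x of long_box_center in the frame of slope between 0 and 0.17 m and y of long_box_center in the frame of slope between -0.14 and 0.01 m), for 0.1 s.
At the end, for the whole second after the job is handed in: The long box lies flat on the board (within about 8 degrees), lengthwise up the slope within 12 degrees, on the free half nearer the robot, its lower end within about 15 mm of the lip, released and at rest; the box on show still lies against the lip, moved less than 25 mm (x of long_box_center in the frame of slope between 0.065 and 0.09 m and y of long_box_center in the frame of slope between -0.135 and 0.01 m and z of long_box_center in the frame of slope between 0.012 and 0.028 m and angle between the x axis of long_box_center and the x axis of slope, either way round below 0.22 rad and angle between the z axis of long_box_center and the z axis of slope, either way round below 0.15 rad and linear speed of long_box below 0.02 m/s and distance of shown_box_center from where it was at the start of the episode below 0.025 m and x of shown_box_center in the frame of slope between 0.065 and 0.09 m and z of shown_box_center in the frame of slope between 0.012 and 0.028 m); the robot touches nothing.
It also fails if it takes over 32 s, if anything falls off the work surface, if the arm or the gripper's body presses on something with over 40 N, if the wrist force passes 120 N, or if a joint passes its speed limit or range.

### The arm

A 7-joint arm with a two-finger parallel gripper is mounted at the origin on the work surface. World frame = base frame: x ahead of the robot, y to its left, z up, the work surface at z = 0. Lengths are in m, angles in rad, forces in N, time in s.
With the tool pointing down it reaches from about 0.35 to 0.9 m from the base axis. Payload 8.1 kg.
Tool frame: the origin (TCP) lies midway between the tips of the shut fingers; the grasp point (between the pads) lies arm.grasp_offset behind it (arm.grasp_offset is the distance from the TCP to the grasp point, in m); z points along the fingers, y is the line along which they close (so a half turn about z gives the same grasp; the last joint's range is limited). The gripper opens to 92 mm and grips with 3 to 60 N. Pads are 19 mm wide; open, the fingers measure 130 mm over their backs; the gripper's body (75 mm by 190 mm) begins 47 mm behind the grasp point.
Start: joints at [-1.282, 0.434, 0.025, 1.573, -0.012, 1.134, -0.075], TCP at [0.239, 0.578, 0.227] pointing down, gripper open.
Joint ranges: [-2.62, 2.62], [-0.44, 2.09], [-1.27, 1.32], [0.08, 2.57], [-1.32, 4.46], [0.12, 2], [-2.74, 2.74]. Speed limits (rad/s): [2.22, 2.22, 3.01, 3.01, 3.14, 3.14, 3.14].

### API

Orientations are given as a rotation vector (axis times angle).
In Python, from cell import observe, imaging, arm gives the robot as it stands.
- The arm moves only by the tool apply_moves, never from a script. Its argument "commands" is a list of rows, each a list of 5 numbers: the opening in per cent of the stroke, from 0 (shut) to 100 (fully open), then the shift along the world's x, y, z in units of 0.06 m (1.0 is 0.06 m), then the turn about the world's z in units of 0.5 rad (1.0 is 0.5 rad). A call has 1 to 12 rows; each row shifts and turns the commanded pose from where the row before left it; what a row does not reach is not made up. A row lasts 1/8 s, in which the tool goes at most 62.5 mm and 10.7 degrees, less where a joint would pass 70% of its speed; a pose out of reach is approached as far as the arm can. A call with a number of a shift or a turn outside -1 to 1 is refused whole. A call with a gripper value outside its range is refused whole. The fingers move at their own pace and stop on an object; "newtons" is the grip in N (left out, the last holds). Time passes only in rows, so rows that do not move let the fingers close. It gives the time, the measured TCP pose, the force, the opening and the grip force at its end, in the units of the state.
- observe(): the state, without advancing time (a new reading comes with each control period).
- imaging.get_image(name): name is "side" or "top"; returns (picture, depth): 400x640x3 uint8, red, green, blue; 400x640 float32, m along the optical axis (not along the pixel's ray), 0 where there is no reading.
- imaging.camera_params(name): a dict with "camera_matrix" (3x3 intrinsics, pixels), "origin" and "rotation" of the camera in the world. Camera axes: x right, y up, looking along -z (the intrinsics and any distortion apply to the point x, -y, -z); pixel columns grow to the right and rows downward; lengths in m; the calibration is good to about 2 mm. A picture is of the moment at which its call begins. camera_params takes no time and is no camera call.
- arm.sign_off(): hands the job in; it is judged then, once.
The state is a dict: "clock": time; "joints": joint angles; "dq": joint speeds; "joint_efforts": joint torques, N m; "position": TCP position; "ee_rot": TCP orientation; "force": force on the tool from outside, world axes, zero at the start; "ft_torque": the same for the moment, N m; "width": opening from 0.0 (shut) to 1.0 (fully open); "gripper_force": force on a finger pad.
Only numpy, scipy, OpenCV 4.12 (cv2) and the standard library are available. Lean on these libraries where they do the work, as an engineer would, in place of code of your own. Each camera call takes 0.05 s, during which the arm holds its last target. There are 200 camera calls.

## Working session

There is one attempt and no reset: what is moved stays moved. The work goes in short steps, Python scripts to look and compute and a tool call to move; the robot and the scene stay as the last step left them, time stands still between calls to the robot, and variables do not carry over. Pictures are saved under pics/ and viewed, at most 10 in all, crops included, and the job is handed in when it is done.

Besides the shell and the picture viewer there is one more tool, called after "Request:" as name([rows], argument=value, ...), one row to a line, values as JSON. apply_moves: Moves the arm, as the interface text tells. Its arguments: {"type":"object","properties":{"commands":{"type":"array"},"newtons":{"type":"number"}},"required":["commands"]}

```bash
mkdir -p pics; ls; python3 - <<'E'
from cell import observe, imaging, arm
import cv2, numpy as np
s=observe(); print({k:np.round(v,3) for k,v in s.items()}, arm.grasp_offset)
for n in("side","top"):
    p,d=imaging.get_image(n); cv2.imwrite(f"pics/{n}0.png",p[...,::-1]); np.savez(f"{n}0.npz",p=p,d=d)
    c=imaging.camera_params(n); print(n,{k:np.round(v,4).tolist() if not isinstance(v,str) else v for k,v in c.items()})
E
```

```text
pics
{'clock': np.float64(0.0), 'joints': array([-1.282,  0.435,  0.025,  1.574, -0.012,  1.134, -0.075]), 'dq': array([-0.002,  0.   , -0.001,  0.001,  0.001,  0.001,  0.002]), 'joint_efforts': array([ 0.0000e+00, -6.6787e+01,  9.8500e-01, -3.1445e+01, -6.1000e-02,
        4.3000e-02,  0.0000e+00]), 'position': array([0.239, 0.577, 0.226]), 'ee_rot': array([-6.120e-01, -3.081e+00,  2.000e-03]), 'force': array([ 0.118,  0.132, -0.666]), 'ft_torque': array([-0.004,  0.013, -0.007]), 'gripper_force': np.float64(0.0), 'width': np.float64(0.997)} 0.0188
side {'camera_matrix': [[473.0606, 0.0, 328.1019], [0.0, 473.0606, 205.9533], [0.0, 0.0, 1.0]], 'origin': [0.1359, -0.8086, 0.9146], 'rotation': [0.8665, -0.2072, -0.4146]}
top {'camera_matrix': [[381.606, 0.0, 316.6881], [0.0, 381.606, 196.3578], [0.0, 0.0, 1.0]], 'origin': [0.397, 0.1252, 1.023], 'rotation': [0.1263, -0.1271, -1.5585]}
```

View pics/top0.png

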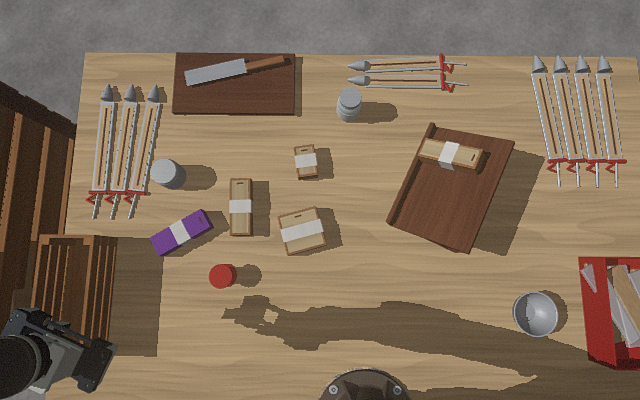

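View pics/side0.png

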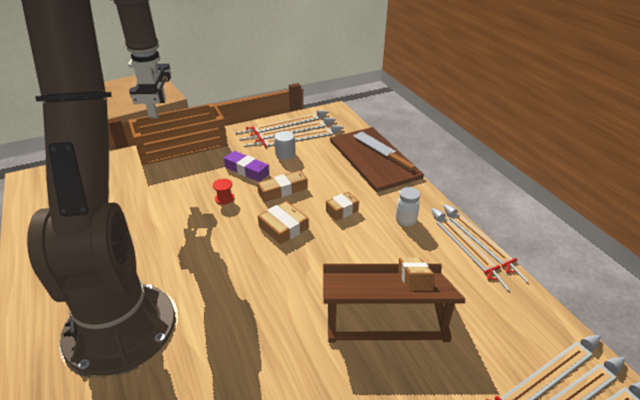

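The top view shows the robot base at the bottom (365,390). The stand is at about (450,190), with the shown box at (452,153) on its far half. There are four candidates:
- A long natural box with a white band at (241,207).
- A short box at (306,161).
- A square box at (302,231).
- A purple look-alike at (181,232).

The side view shows the same objects, with the long box at (283,185) and the stand at (393,285). The natural-wood one with a 150 x 55 outline fits the description, and (241,207) looks like it. I'll measure sizes and heights next.

```bash
cat > h.py <<'E'
import numpy as np, cv2
from scipy.spatial.transform import Rotation as R
from cell import imaging
def cloud(n,d):
    c=imaging.camera_params(n); K=np.array(c["camera_matrix"]); Rm=R.from_rotvec(c["rotation"]).as_matrix()
    v,u=np.indices(d.shape)
    P=np.stack([(u-K[0,2])/K[0,0]*d,-(v-K[1,2])/K[1,1]*d,-d],-1)
    P=P@Rm.T+np.array(c["origin"]); P[d<=0]=np.nan
    return P
def rect(P,m):
    q=P[m][:,:2].astype(np.float32); return cv2.minAreaRect(q)
E
python3 - <<'E'
from h import *
C={}
for n in("top","side"):
    z=np.load(n+"0.npz"); P=cloud(n,z["d"]); C[n]=(z["p"],P)
    g=P[(abs(P[...,2])<.01)&(P[...,0]>.2)]; print(n,"table z",np.median(g[:,2]).round(4))
    zz=P[...,2]; m=((zz>.03)&(zz<.05)&(P[...,0]>.2)&(P[...,0]<.8)&(P[...,1]>-.0)&(P[...,1]<.75)).astype(np.uint8)
    k,l,s,c=cv2.connectedComponentsWithStats(m)
    for i in range(1,k):
        if s[i,4]<150: continue
        mm=l==i; (cx,cy),(w,h),a=rect(P,mm); b=cv2.boxPoints(((cx,cy),(w,h),a)); e=b[1]-b[0]; f=b[2]-b[1]
        e=e if np.linalg.norm(e)>np.linalg.norm(f) else f
        print(n,"px",c[i].round(),"n",s[i,4],"xy",round(cx,4),round(cy,4),"size",round(w,3),round(h,3),"ang long",round(np.degrees(np.arctan2(e[1],e[0]))%180,1),"z",np.median(zz[mm]).round(4),"rgb",np.median(z["p"][mm],0))
# stand: plane fit
p,P=C["top"]
hsv=cv2.cvtColor(p,cv2.COLOR_RGB2HSV)
reg=np.zeros(p.shape[:2],bool); reg[120:260,380:520]=True
def fit(q):
    for _ in range(6):
        c=q.mean(0); n=np.linalg.svd(q-c,full_matrices=False)[2][2]; n*=np.sign(n[2]); r=(q-c)@n; q=q[abs(r)<max(.004,2*r.std()*.5)] 
    return c,n,len(q),r.std()
for n,(u0,u1,v0,v1) in {"top":(400,490,170,235),"side":(335,395,272,296)}.items():
    q=C[n][1][v0:v1,u0:u1].reshape(-1,3); rgb=C[n][0][v0:v1,u0:u1].reshape(-1,3).astype(int)
    q=q[(rgb.sum(1)<300)&(q[:,2]>.03)]; c,nn,k,sd=fit(q)
    print(n,"plane c",c.round(4),"n",nn.round(4),k,sd.round(4),"tilt",np.degrees(np.arccos(nn[2])).round(2),"uphill az",np.degrees(np.arctan2(-nn[1],-nn[0])).round(2))
img=cv2.resize(C["top"][0][130:270,140:340],(800,560),interpolation=cv2.INTER_CUBIC); cv2.imwrite("pics/crop1.png",img[...,::-1])
E
```

```text
top table z -0.001
top px [305. 161.] n 657 xy 0.6538 0.1568 size 0.086 0.056 ang long 8.1 z 0.0391 rgb [160. 143. 113.]
top px [240. 206.] n 1215 xy 0.5305 0.3261 size 0.15 0.056 ang long 2.8 z 0.0394 rgb [157. 140. 110.]
top px [301. 231.] n 1663 xy 0.4687 0.1645 size 0.105 0.106 ang long 106.1 z 0.0392 rgb [167. 150. 118.]
top px [180. 232.] n 1291 xy 0.4619 0.4782 size 0.057 0.151 ang long 121.4 z 0.0392 rgb [110.  69. 134.]
top px [104. 287.] n 441 xy 0.324 0.6588 size 0.008 0.247 ang long 179.8 z 0.039 rgb [71. 51. 35.]
side table z 0.0012
side px [190. 144.] n 353 xy 0.3264 0.6581 size 0.252 0.024 ang long 0.1 z 0.039 rgb [99. 67. 41.]
side px [246. 162.] n 540 xy 0.4631 0.4752 size 0.062 0.158 ang long 120.3 z 0.041 rgb [153.  87. 189.]
side px [282. 181.] n 636 xy 0.5316 0.322 size 0.15 0.062 ang long 2.5 z 0.041 rgb [211. 177. 123.]
side px [342. 202.] n 429 xy 0.6553 0.1537 size 0.088 0.063 ang long 8.8 z 0.0412 rgb [212. 176. 122.]
side px [283. 218.] n 1035 xy 0.4694 0.1627 size 0.109 0.114 ang long 105.2 z 0.0412 rgb [228. 196. 137.]
top plane c [ 0.5357 -0.1952  0.0853] n [0.2212 0.477  0.8506] 4784 0.0015 tilt 31.72 uphill az -114.87
side plane c [ 0.5374 -0.1874  0.0821] n [0.2242 0.4793 0.8485] 1423 0.0006 tilt 31.95 uphill az -115.07
```

View pics/crop1.png

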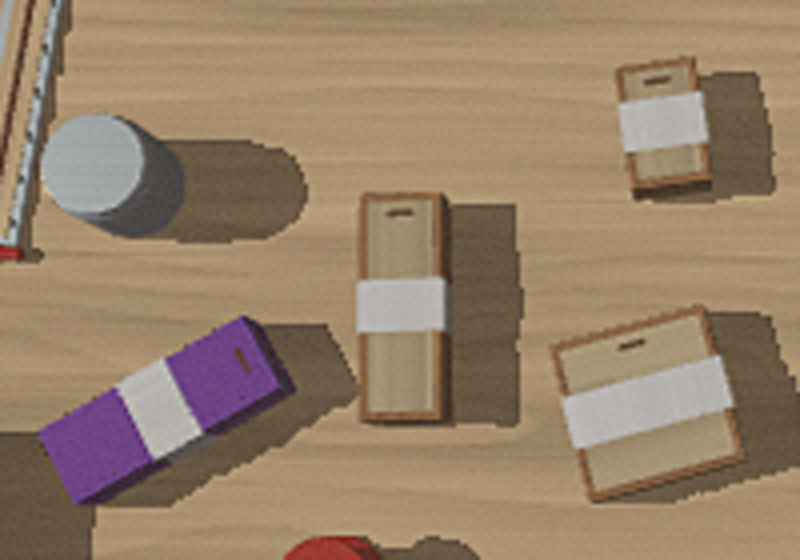

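The crop confirms it: the natural box in the middle, at (241,207) in the full image, measures 150 x 56 mm with its top at 40 mm in both views. The left one is purple, and the others are 86 x 56 mm and 105 x 106 mm. Next I'll locate the slope frame while the arm starts moving over the box.

```bash
cat >> h.py <<'E'
NAZ=np.radians(-115.0); TILT=np.radians(32)
X=np.array([np.cos(NAZ)*np.cos(TILT),np.sin(NAZ)*np.cos(TILT),np.sin(TILT)]); Y=np.array([-np.sin(NAZ),np.cos(NAZ),0]); Z=np.cross(X,Y)
S=np.stack([X,Y,Z])
E
python3 - <<'E'
from h import *
c0=np.array([.5365,-.191,.0838])
for n in("top","side"):
    z=np.load(n+"0.npz"); P=cloud(n,z["d"]); p=z["p"].astype(int)
    Q=(P-c0)@S.T
    near=(abs(Q[...,0])<.16)&(abs(Q[...,1])<.25)
    b=near&(abs(Q[...,2])<.004)&(P[...,2]>.025)&(p.sum(-1)<330)
    k,l,s,_=cv2.connectedComponentsWithStats(b.astype(np.uint8)); b=l==1+s[1:,4].argmax()
    q=Q[b]; print(n,"board x",np.percentile(q[:,0],[.3,99.7]).round(4),"y",np.percentile(q[:,1],[.3,99.7]).round(4),"z",np.median(q[:,2]).round(4),len(q))
    m=near&(abs(Q[...,2]-.022)<.005)&(Q[...,0]<-.05)&(p.sum(-1)<330); q=Q[m]
    if len(q): print("lip x",np.percentile(q[:,0],[2,98]).round(4),"y",np.percentile(q[:,1],[1,99]).round(4),"z",np.median(q[:,2]).round(4),len(q))
    m=near&(abs(Q[...,2]-.04)<.005)&(Q[...,0]>-.12); q=Q[m]
    if len(q): print("shown",cv2.minAreaRect(q[:,:2].astype(np.float32)),np.median(q[:,2]),len(q))
E
```

```text
top board x [-0.1031  0.0976] y [-0.0987  0.1994] z -0.0011 7423
lip x [-0.1152 -0.066 ] y [-0.0948  0.1963] z 0.0207 514
shown ((-0.026302363723516464, 0.11765314638614655), (0.05756095424294472, 0.1495654135942459), 89.89710235595703) 0.039251458708827645 1248
side board x [-0.1044  0.1027] y [-0.0947  0.1985] z 0.0004 3153
lip x [-0.1055 -0.0617] y [-0.0937  0.1965] z 0.02 197
shown ((-0.02227487787604332, 0.12005766481161118), (0.05578659847378731, 0.15325307846069336), 89.64916229248047) 0.0407991081881375 456
```

Request:
apply_moves([
  [100, 0.7, -0.6, 0, 0.22],
  [100, 0.7, -0.6, 0, 0.22],
  [100, 0.7, -0.6, 0, 0.22],
  [100, 0.7, -0.6, 0, 0.22],
  [100, 0.7, -0.6, -0.2, 0],
  [100, 0.7, -0.6, -0.2, 0],
  [100, 0.67, -0.62, -0.2, 0],
  [100, 0, 0, 0, 0],
], newtons=15)

```text
clock: 1.1
position: [0.5342, 0.3185, 0.1892]
ee_rot: [0.062, -3.141, 0.006]
force: [0.4, -0.1, 0.1]
width: 0.999
gripper_force: 0.0
```

The board measures 200 x 298 mm at 32° and the origin height comes out at 31 mm, which matches the text. The shown box is at x 75, y 68. I'll descend on the long box.

Request:
apply_moves([
  [100, -0.05, 0.1, -0.5, 0.01],
  [100, 0, 0, -0.6, 0],
  [100, 0, 0, -0.6, 0],
  [100, 0, 0, -0.6, 0],
  [100, 0, 0, -0.4, 0],
  [100, 0, 0, -0.3, 0],
  [100, 0, 0, 0, 0],
])

```text
clock: 1.98
position: [0.5268, 0.3303, 0.0096]
ee_rot: [0.084, -3.138, 0.002]
force: [1.3, -0.0, 0.4]
width: 1.002
gripper_force: 0.0
```

Request:
apply_moves([
  [100, 0.07, -0.1, -0.02, 0],
  [100, 0, 0, 0, 0],
  [50, 0, 0, 0, 0],
  [50, 0, 0, 0, 0],
  [40, 0, 0, 0, 0],
  [40, 0, 0, 0, 0],
  [40, 0, 0, 0, 0],
], newtons=20)

```text
clock: 2.85
position: [0.532, 0.3245, 0.0096]
ee_rot: [0.084, -3.14, -0.0]
force: [0.0, 0.2, 0.2]
width: 0.601
gripper_force: 20.0
```

The grip holds: 55 mm opening at 20 N. I'll lift, carry and turn it.

Request:
apply_moves([
  [40, 0, 0, 0.4, 0],
  [40, 0, 0, 0.7, 0],
  [40, 0, -0.3, 0.7, -0.3],
  [40, 0, -0.6, 0.7, -0.34],
  [40, 0, -0.7, 0.7, -0.34],
  [40, 0, -0.7, 0, -0.34],
  [40, 0, -0.7, 0, -0.34],
  [40, 0, -0.7, 0, -0.34],
  [40, 0, -0.7, 0, -0.34],
  [40, 0, -0.7, 0, -0.34],
  [40, 0, -0.7, 0, -0.34],
  [40, 0, -0.7, 0, -0.34],
])

```text
clock: 4.35
position: [0.5316, -0.0667, 0.2013]
ee_rot: [-2.288, -2.152, 0.0]
force: [0.4, -0.2, -2.5]
width: 0.596
gripper_force: 20.0
```

Request:
apply_moves([
  [40, 0, -0.7, 0, -0.34],
  [40, 0, -0.5, 0, -0.34],
  [40, 0, -0.3, 0, -0.3],
  [40, 0, 0, 0, 0],
  [40, 0, 0, 0, 0],
])

```text
clock: 4.97
position: [0.532, -0.1543, 0.2012]
ee_rot: [-2.734, -1.546, 0.0]
force: [0.0, 0.4, -2.4]
width: 0.598
gripper_force: 20.0
```

Request:
apply_moves([
  [40, -0.1, -0.03, 0, 0.21],
  [40, 0, 0, -0.4, 0],
  [40, 0, 0, -0.5, 0],
  [40, 0, 0, -0.2, 0],
  [40, 0, 0, 0, 0],
  [40, 0, 0, 0, 0],
])

```text
clock: 5.72
position: [0.5268, -0.1574, 0.1365]
ee_rot: [2.652, 1.682, 0.002]
force: [-0.3, -0.0, -1.2]
width: 0.6
gripper_force: 20.0
```

```bash
python3 - <<'E'
from h import *
im=[]
for n,(v,u) in {"top":(100,380),"side":(170,290)}.items():
    p,d=imaging.get_image(n); np.savez(n+"1.npz",p=p,d=d)
    im.append(cv2.resize(p[v:v+180,u:u+200],(400,360)))
cv2.imwrite("pics/p1.png",np.hstack(im)[...,::-1])
E
```

```text
(no output)
```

View pics/p1.png

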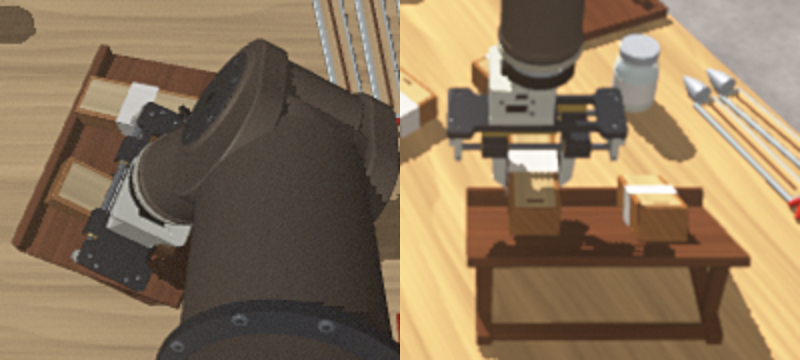

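The top crop shows the held box at (85,190), level and parallel to the shown box at (120,105), over the near half of the stand. The side crop agrees, with the held box at (533,205) and the gripper clear of the shown one at (655,210). I'll ease the grip so the box can pivot between the pads, then lower it.

Request:
apply_moves([
  [40, 0, 0, 0, 0],
  [40, 0, 0, -0.1, 0],
  [40, 0, 0, -0.1, 0],
  [40, 0, 0, -0.1, 0],
  [40, 0, 0, -0.1, 0],
  [40, 0, 0, 0, 0],
], newtons=8)

```text
clock: 6.58
position: [0.5258, -0.1574, 0.1109]
ee_rot: [-2.653, -1.682, 0.001]
force: [-0.2, -0.2, -2.3]
width: 0.595
gripper_force: 8.0
```

Request:
apply_moves([
  [40, 0, 0, -0.1, 0],
  [40, 0, 0, -0.1, 0],
  [40, 0, 0, -0.1, 0],
  [40, 0, 0, -0.08, 0],
  [40, 0, 0, 0, 0],
])

```text
clock: 7.2
position: [0.5256, -0.1574, 0.0882]
ee_rot: [-2.653, -1.681, 0.001]
force: [-0.0, 0.4, -2.3]
width: 0.603
gripper_force: 8.0
```

```bash
python3 - <<'E'
from h import *
p,d=imaging.get_image("side"); np.savez("side2.npz",p=p,d=d)
cv2.imwrite("pics/p2.png",cv2.resize(p[200:360,300:490],(760,600))[...,::-1])
Q=(cloud("side",d)-np.array([.6181,-.1354,.0308]))@S.T
m=(Q[...,0]>.0)&(Q[...,0]<.2)&(abs(Q[...,1]+.075)<.022)&(Q[...,2]>.008)&(Q[...,2]<.07)
q=Q[m]; print(len(q),np.percentile(q,[2,50,98],axis=0).round(3)); h,e=np.histogram(q[:,0],10)
print([(round(a,3),np.percentile(q[(q[:,0]>=a)&(q[:,0]<b)][:,2],[5,95]).round(3) if n else 0) for a,b,n in zip(e,e[1:],h)])
E
```

```text
624 [[ 0.018 -0.095  0.009]
 [ 0.156 -0.075  0.042]
 [ 0.164 -0.054  0.069]]
[(np.float64(0.013), array([0.05 , 0.052])), (np.float64(0.029), array([0.05 , 0.052])), (np.float64(0.044), 0), (np.float64(0.06), array([0.047, 0.048])), (np.float64(0.075), array([0.046, 0.048])), (np.float64(0.09), array([0.045, 0.047])), (np.float64(0.106), array([0.043, 0.046])), (np.float64(0.121), array([0.042, 0.045])), (np.float64(0.137), array([0.042, 0.069])), (np.float64(0.152), array([0.01 , 0.042]))]
```

View pics/p2.png

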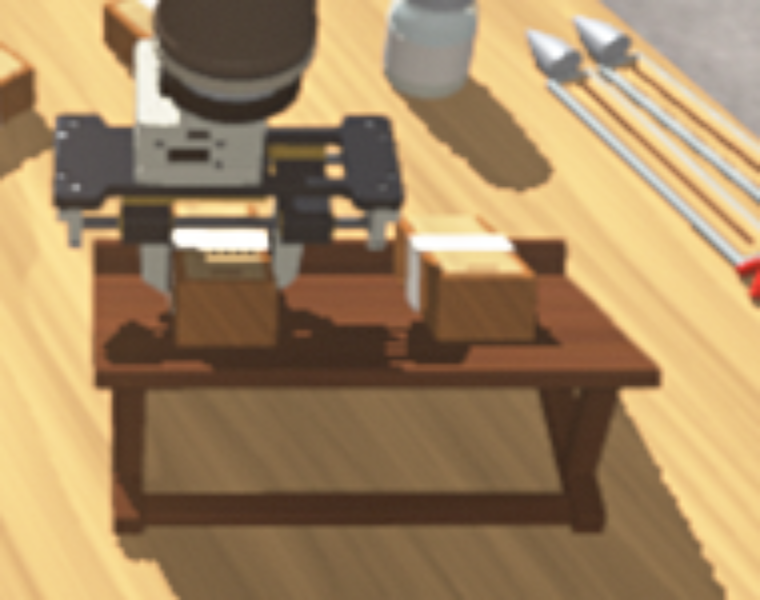

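The side crop shows the box pivoted between the pads, with its uphill end on the board at (228,345), about 4° from flat and clear of the lip. The shown box at (480,290) has not moved. I'll lower the last few millimetres, release and rise.

Request:
apply_moves([
  [40, 0, 0, -0.06, 0],
  [40, 0, 0, -0.05, 0],
  [40, 0, 0, 0, 0],
  [40, 0, 0, 0, 0],
])

```text
clock: 7.75
position: [0.5259, -0.1574, 0.0821]
ee_rot: [-2.654, -1.682, 0.0]
force: [-0.8, 0.4, -2.4]
width: 0.604
gripper_force: 8.0
```

Request:
apply_moves([
  [85, 0, 0, 0, 0],
  [85, 0, 0, 0, 0],
  [85, 0, 0, 0, 0],
  [85, 0, 0, 0, 0],
  [85, 0, 0, 0.2, 0],
  [85, 0, 0, 0.4, 0],
  [85, 0, 0, 0.6, 0],
  [85, 0, 0, 0.7, 0],
  [85, 0, 0.4, 0.6, 0],
  [85, 0, 0.7, 0.3, 0],
  [85, 0, 0.7, 0, 0],
  [85, 0, 0.7, 0, 0],
])

```text
clock: 9.25
position: [0.5261, -0.0062, 0.2514]
ee_rot: [2.654, 1.681, 0.002]
force: [0.0, 0.2, -0.1]
width: 0.849
gripper_force: 0.0
```

Request:
apply_moves([
  [85, 0, 0.7, 0, 0],
  [85, 0, 0.7, 0, 0],
  [85, 0, 0.5, 0, 0],
  [85, 0, 0, 0, 0],
  [85, 0, 0, 0, 0],
])

```text
clock: 9.88
position: [0.5261, 0.1057, 0.2507]
ee_rot: [2.654, 1.68, 0.0]
force: [-0.3, -0.0, -0.1]
width: 0.85
gripper_force: 0.0
```

```bash
python3 - <<'E'
from h import *
im=[]
for n,(v,u) in {"top":(100,370),"side":(200,290)}.items():
    p,d=imaging.get_image(n); im.append(cv2.resize(p[v:v+180,u:u+200],(400,360)))
    Q=(cloud(n,d)-np.array([.6181,-.1354,.0308]))@S.T
    for lo,hi in((-.14,.01),(.02,.14)):
        m=(Q[...,0]>-.02)&(Q[...,0]<.2)&(Q[...,1]>lo)&(Q[...,1]<hi)&(abs(Q[...,2]-.04)<.006)
        q=Q[m]; A=np.c_[q[:,:2],np.ones(len(q))]; f=np.linalg.lstsq(A,q[:,2],rcond=None)[0]
        print(n,cv2.minAreaRect(q[:,:2].astype(np.float32)),np.median(q[:,2]).round(4),"tilt deg",np.degrees(f[:2]).round(1),len(q))
cv2.imwrite("pics/p3.png",np.hstack(im)[...,::-1])
E
```

```text
top ((0.07287140190601349, -0.07614682614803314), (0.05662580206990242, 0.1506885588169098), 89.39759826660156) 0.0394 tilt deg [-0.1  0.5] 1348
top ((0.07339846342802048, 0.06701960414648056), (0.056644588708877563, 0.15001598000526428), 89.6549301147461) 0.0393 tilt deg [-0.1  0.6] 1259
side ((0.07776317745447159, -0.07335127890110016), (0.05525727942585945, 0.1511494517326355), 89.73342895507812) 0.0408 tilt deg [-1.   0.4] 455
side ((0.07525081932544708, 0.06982153654098511), (0.055861443281173706, 0.15818428993225098), 89.97311401367188) 0.0407 tilt deg [-0.9  1.1] 471
```

View pics/p3.png

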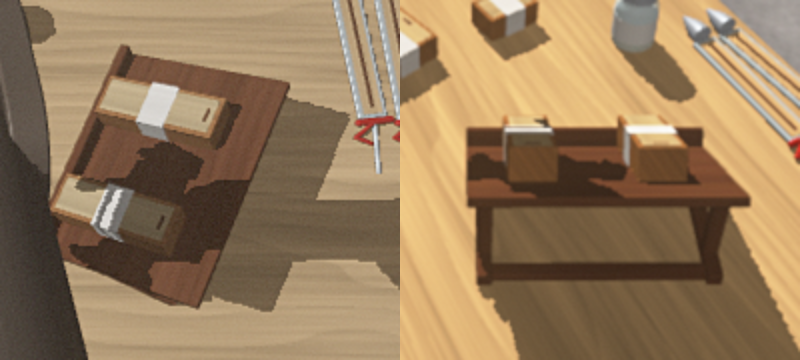

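Both boxes lie flat against the lip and parallel: the moved one at (117,213) in the top crop (x 75, y -75 mm), and the shown one at (163,108), unmoved. The arm is clear of everything, so I'm handing in.

```bash
python3 -c "
from cell import arm; print(arm.sign_off())"
```

```text
the job is handed in; nothing more can be done
None
```

The long box now lies flat on the free half of the stand, lengthwise up the slope against the lip, at about x 75, y -75 mm; it was lowered in the gripper, the shown box stayed in place, and I handed the job in about 10 s in (no verdict was returned).

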